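# Set the chamfer depth four clicks deeper and lock the dial

### The arm

A 6-joint arm with a two-finger parallel gripper is mounted at the origin on a cart in front of the work surface, level with it; the furniture and walls round the work are solid. World frame = base frame: x ahead of the robot, y to its left, z up, the work surface at z = 0. Lengths are in m, angles in rad, forces in N, time in s.
With the tool pointing down it reaches from about 0.35 to 0.775 m from the base axis. Payload 7.3 kg.
Tool frame: the origin (TCP) lies midway between the tips of the shut fingers; the grasp point (between the pads) lies 19 mm behind it; z points along the fingers, y is the line along which they close (so a half turn about z gives the same grasp; the last joint's range is limited). The gripper opens to 92 mm and grips with 3 to 60 N. Pads are 19 mm wide; open, the fingers measure 130 mm over their backs; the gripper's body (75 mm by 190 mm) begins 47 mm behind the grasp point.
Start: joints at [-1.266, 0.342, 1.524, -0, 1.275, -0.146], TCP at [0.229, -0.473, 0.227] pointing down, gripper open.
Joint ranges: [-2.53, 2.53], [-0.77, 2.02], [0.04, 2.7], [-1, 4.14], [0.28, 2.66], [-3.11, 3.11]. Speed limits (rad/s): [2.57, 2.57, 3.14, 3.14, 3.14, 3.14].

### API

Orientations are given as [roll, pitch, yaw] about the fixed x, y, z axes, in that order (R = Rz(yaw) Ry(pitch) Rx(roll)).
In Python, from cell import monitor, vision, workorder gives the robot as it stands.
- The arm moves only by the tool move_arm, never from a script. Its argument "rows" is a list of rows, each a list of 5 numbers: the shift along the world's x, y, z in mm, then the turn about the world's z in rad, then the closure, from -1 (fully open) to 1 (shut). A call has 1 to 12 rows; each row shifts and turns the commanded pose from where the row before left it; what a row does not reach is not made up. A row lasts 1/10 s, in which the tool goes at most 50 mm and 8.59 degrees, less where a joint would pass 70% of its speed; a pose out of reach is approached as far as the arm can. A call is refused whole if a number of a shift passes 50 or a number of a turn 0.15, either way. A call with a gripper value outside its range is refused whole. The fingers move at their own pace and stop on an object; "newtons" is the grip in N (left out, the last holds). Time passes only in rows, so rows that do not move let the fingers close. It gives the time, the measured TCP pose, the force, the opening and the grip force at its end, in the units of the state.
- monitor.observe(): the state, without advancing time (a new reading comes with each control period).
- vision.read_camera(name): name is "scene" or "top" or "wrist"; returns the picture (384x512x3 uint8, red, green, blue); there is no depth.
- vision.get_calibration(name): a dict with "K" (3x3 intrinsics, pixels), "T" (4x4, takes a point from camera to world coordinates); the wrist camera has in their place "mount" (4x4, takes a point from camera to tool coordinates, whose origin is the TCP and whose axes are the flange's). Camera axes: x right, y up, looking along -z (the intrinsics and any distortion apply to the point x, -y, -z); pixel columns grow to the right and rows downward; lengths in m; the calibration is good to about 2 mm. A picture is of the moment at which its call begins: read the wrist's pose just before it. get_calibration takes no time and is no camera call.
- workorder.hand_in(): hands the job in; it is judged then, once.
The state is a dict: "time": time; "qpos": joint angles; "qvel": joint speeds; "joint_efforts": joint torques, N m; "tool_pos": TCP position; "tool_rot": TCP orientation; "contact_force": force on the tool from outside, world axes, zero at the start; "torque": the same for the moment, N m; "opening": finger opening in m; "grip_force": force on a finger pad.
Only numpy, scipy, OpenCV 4.12 (cv2) and the standard library are available. Lean on these libraries where they do the work, as an engineer would, in place of code of your own. Each camera call takes 0.05 s, during which the arm holds its last target. There are 200 camera calls.

### The job

The chamfering machine must cut 0.4 mm deeper before the next block is run. With the fingertips only, push the finger post of the dial lock away from the robot so that the lock swings well open, its tooth clear of the dial, push the pointer of the depth dial round clockwise (seen from above) exactly four clicks without going past, then push the post back until the lever stands as it stood before, tooth home between the lobes. Nothing is to be gripped or lifted, the dial is not to be forced, and the loose things round the machine stay where they are.

Things in the scene. Friction and masses are not known exactly. Their poses are not given: they have to be found in the camera images.
- machine: Bench chamfering machine, fixed: grey box, flat bright deck 75 mm above the cart top. Origin under the body at cart height; x runs from its front (robot side) to its back, y to its left. Body x -85 to 85, y -104 to 124 mm. A steel V-guide lies along x at y 57 to 127 mm, up to 27 mm above the deck; a low detent housing (22 mm above the deck) at x -63 to -27, y 4 to 39 mm, by the dial's rim.
- dial_axis (a point): Top centre of the dial, on its upright axis, 121 mm above the cart top. The dial: steel ring with 15 round lobes, 91 mm across, top face 16 mm above the deck; on it a black hub of 38 mm diameter, top 46 mm above the deck, with one straight pointer bar, 14 mm wide, reaching 46 mm from the axis, its sides free from 18 to 44 mm above the deck. The bar is pushed sideways, some 36 mm from the axis.
- pointer_tip (a point): Outer end of the pointer bar, on its top: 46 mm from the axis, 44 mm above the deck. The line from dial_axis to here is the pointer's direction.
- dial (a joint): Dial angle, rad, growing clockwise from above. Stops at whole multiples of 0.419 (24 degrees, 0.1 mm of depth each). A spring roller holds it in a stop; 5 to 6 N at the bar carries it on, and past half way it drops into the next stop (follow on until it sits there). Starts in stop 0, 1 or 2; cannot turn back beyond 0. At 0 the pointer stands 4 degrees to the right of the machine's x.
- lock (a joint): Angle of the dial lock, rad: 0 = home (its sprung tooth stands between two lobes and holds the dial), above 0.3 = open, tooth well clear of the dial; end stops at 0.6 and, just past home, at -0.06. Grows as the post is pushed to the machine's +x, away from the robot. Starts home; stays where it is left; moved by about 1 to 2 N at the post.
- lock_post (a point): Top of the lock's black finger post: round, upright, 12 mm diameter, 28 mm tall, top 37 mm above the deck, on the right end of a flat lever, 13 mm above the deck here, 16 mm at its pin. The post swings 45 mm from lock_pin; at lock = 0 it lies from the pin along the machine's -y.
- lock_pin (a point): Upright pin on which the lock lever swings, at deck height (75 mm above the cart top), at x -31, y -45 mm of the machine.
- workpiece: Bystander: wooden-coloured rectangular manifold block with round ports, 44 x 211 x 44 mm, lying behind the machine. Origin at the centre of its underside. Leave alone.
- oil_can: Bystander: cream oil bottle with a spout, 41 mm across, 110 mm tall, behind the machine. Origin at the centre of its underside. Leave alone.
- big_plug: Bystander: brass screw plug, 19 mm across, 21 mm tall, standing right of the machine. Origin at the centre of its underside. Leave alone.
- plug_gauge: Bystander: grey double-ended plug gauge, 25 x 98 x 25 mm, lying right of the machine. Origin at the centre of its underside. Leave alone.

How it is judged:
By the outcome, as a careful person would: the job done as asked, in the order asked, and still so for the second after the job is handed in, with the robot touching nothing.
It also fails if it takes over 61 s, if anything falls off the work surface, if the arm or the gripper's body presses on something with over 40 N, if the wrist force passes 120 N, or if a joint passes its speed limit or range.

## Working session

There is one attempt and no reset: what is moved stays moved. The work goes in short steps, Python scripts to look and compute and a tool call to move; the robot and the scene stay as the last step left them, time stands still between calls to the robot, and variables do not carry over. Pictures are saved under pics/ and viewed, at most 10 in all, crops included, and the job is handed in when it is done.

Besides the shell and the picture viewer there is one more tool, called after "Call:" as name([rows], argument=value, ...), one row to a line, values as JSON. move_arm: Moves the arm, as the interface text tells. Its arguments: {"type":"object","properties":{"rows":{"type":"array","items":{"type":"array","items":{"type":"number"}}},"newtons":{"type":"number"}},"required":["rows"]}

```bash
mkdir -p pics; python3 - <<'E'
from cell import monitor, vision
import cv2,numpy as np
for n in ("scene","top"):
    im=vision.read_camera(n); cv2.imwrite(f"pics/{n}.png",im[:,:,::-1])
    c=vision.get_calibration(n); print(n,np.round(c["K"],1).tolist(),np.round(c["T"],3).tolist(),[k for k in c])
c=vision.get_calibration("wrist");print({k:np.round(v,3).tolist() for k,v in c.items()})
print(monitor.observe())
E
```

```text
scene [[349.6, 0.0, 252.9], [0.0, 349.6, 188.3], [0.0, 0.0, 1.0]] [[-0.896, 0.306, -0.322, 0.311], [-0.444, -0.639, 0.628, 0.437], [-0.013, 0.706, 0.708, 0.692], [0.0, 0.0, 0.0, 1.0]] ['K', 'T']
top [[459.9, 0.0, 248.6], [0.0, 459.9, 192.8], [0.0, 0.0, 1.0]] [[-0.01, 0.995, -0.096, 0.496], [-0.999, -0.006, 0.039, -0.09], [0.038, 0.096, 0.995, 0.946], [0.0, 0.0, 0.0, 1.0]] ['K', 'T']
{'K': [[289.31, 0.0, 251.823], [0.0, 289.31, 189.179], [0.0, 0.0, 1.0]], 'mount': [[-0.001, 0.957, 0.291, 0.08], [1.0, 0.001, -0.001, 0.0], [-0.001, 0.291, -0.957, -0.156], [0.0, 0.0, 0.0, 1.0]]}
{'time': 0.1, 'qpos': array([-1.26598297e+00,  3.42643507e-01,  1.52488311e+00,  3.81932788e-07,
        1.27538839e+00, -1.46009880e-01]), 'qvel': array([ 0.0007779 , -0.0021224 , -0.0024067 ,  0.00028379,  0.0008792 ,
        0.00094503]), 'joint_efforts': array([ 1.34029557e-03, -4.32006383e+01, -2.44695032e+01,  7.19540985e-02,
        5.26067172e-02, -6.29418787e-05]), 'tool_pos': array([ 0.22865778, -0.47220951,  0.2261328 ]), 'tool_rot': array([-3.14028442e+00, -1.92752927e-04,  4.50823001e-01]), 'contact_force': array([-0.83065063,  0.36574897, -0.97876311]), 'torque': array([-0.03077472, -0.02440928, -0.02565229]), 'grip_force': 0.0, 'opening': 0.09244639514810993}
```

```bash
python3 - <<'E'
import cv2
im=cv2.imread("pics/top.png"); cv2.imwrite("pics/top2.png",cv2.resize(im,(800,600),interpolation=cv2.INTER_CUBIC))
E
```

```text
(no output)
```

View pics/top2.png

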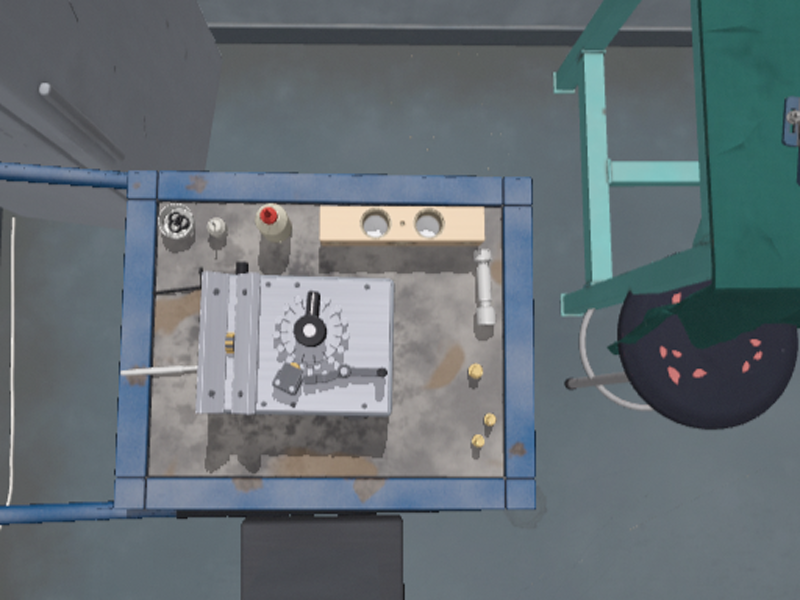

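View pics/scene.png

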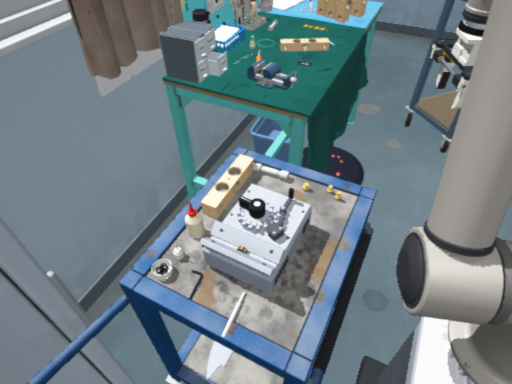

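The top view shows the dial hub near (310,330), the pointer pointing up (away from the robot), and the lock post at (382,372). All are in the 800×600 enlargement. I'll crop closer.

```bash
python3 - <<'E'
import cv2
im=cv2.imread("pics/top.png")[170:270,120:260]; cv2.imwrite("pics/crop.png",cv2.resize(im,None,fx=5.6,fy=5.6,interpolation=cv2.INTER_CUBIC))
E
```

```text
(no output)
```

View pics/crop.png

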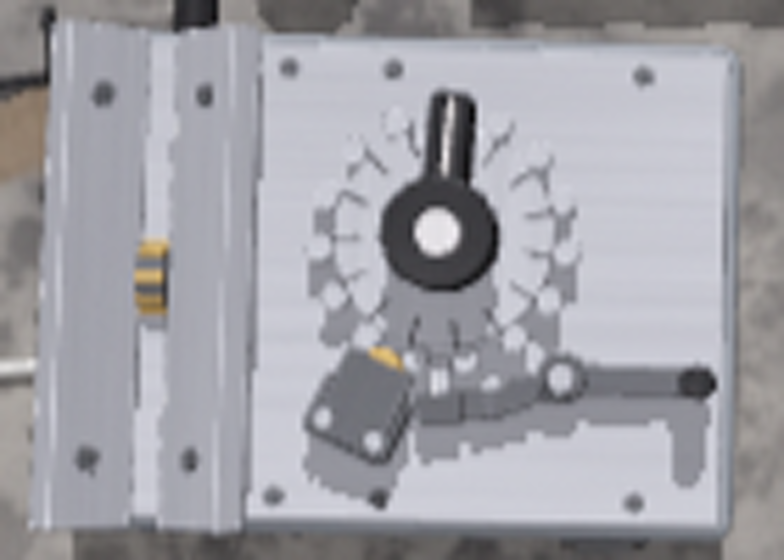

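Crop pixels: hub centre (439,234), pointer tip (455,95), lever pin (562,377), post top (697,383), deck right corners (738,52) and (727,528).

```bash
cat > h.py <<'E'
import numpy as np
from cell import vision
def ray(K,T,u,v,z):
    d=T[:3,:3]@np.array([(u-K[0,2])/K[0,0],-(v-K[1,2])/K[1,1],-1]); o=T[:3,3]
    return (o+d*(z-o[2])/d[2])[:2]
E
python3 - <<'E'
from h import *
c=vision.get_calibration("top")
P={}
for n,(u,v,z) in dict(hub=(439,234,.121),tip=(455,95,.119),pin=(562,377,.091),post=(697,383,.112),BR=(738,52,.075),FR=(727,528,.075)).items():
    P[n]=ray(c["K"],c["T"],120+(u+.5)/5.6-.5,170+(v+.5)/5.6-.5,z); print(n,P[n].round(4))
for a,b in (("hub","tip"),("pin","post"),("FR","BR"),("pin","hub")):
    d=P[b]-P[a]; print(a,b,np.linalg.norm(d).round(4),np.degrees(np.arctan2(d[1],d[0])).round(1))
E
```

```text
hub [ 0.5423 -0.0312]
tip [ 0.5872 -0.0362]
pin [ 0.4965 -0.0696]
post [ 0.4941 -0.1135]
BR [ 0.6063 -0.1295]
FR [ 0.4456 -0.1242]
hub tip 0.0452 -6.3
pin post 0.044 -93.1
FR BR 0.1608 -1.9
pin hub 0.0598 39.9
```

Call:
move_arm([
  [18,30,-5,-0.041,1],
  [18,30,-5,-0.041,1],
  [18,30,-5,-0.041,1],
  [18,30,-5,-0.041,1],
  [18,30,-5,-0.041,1],
  [18,30,-5,-0.041,1],
  [18,30,-5,-0.041,1],
  [18,30,-5,-0.041,1],
  [18,30,-5,-0.041,1],
  [18,30,-5,-0.041,1],
  [18,30,0,-0.041,1],
  [18,30,0,-0.041,1],
])

```text
time: 1.3
tool_pos: [0.445, -0.1111, 0.1764]
tool_rot: [-3.141, 0.001, -0.043]
contact_force: [-0.2, -0.6, -0.4]
opening: 0.002
grip_force: 0.0
```

```bash
python3 - <<'E'
from cell import monitor, vision
import cv2
s=monitor.observe(); im=vision.read_camera("wrist"); cv2.imwrite("pics/w1.png",cv2.resize(im[:,:,::-1],(800,600)))
print(s)
E
```

```text
{'time': 1.3, 'qpos': array([-4.11896866e-01,  2.73759836e-01,  1.77472532e+00, -1.23415229e-04,
        1.09400799e+00,  1.20192356e+00]), 'qvel': array([ 7.76491498e-01,  1.60064898e-01, -2.30838995e-01, -9.59607428e-04,
        6.46010388e-02,  1.17878717e+00]), 'joint_efforts': array([-3.35073978e+00, -3.85807908e+01, -2.06367606e+01,  1.08263923e-01,
        1.50849007e-02, -1.56494949e+00]), 'tool_pos': array([ 0.44504045, -0.11109794,  0.17636135]), 'tool_rot': array([-3.14137020e+00,  8.79438586e-04, -4.29673148e-02]), 'contact_force': array([-0.17450529, -0.59779361, -0.38427252]), 'torque': array([ 0.03826302, -0.00580186, -0.01685558]), 'grip_force': 0.0, 'opening': 0.0020009607294577208}
```

View pics/w1.png

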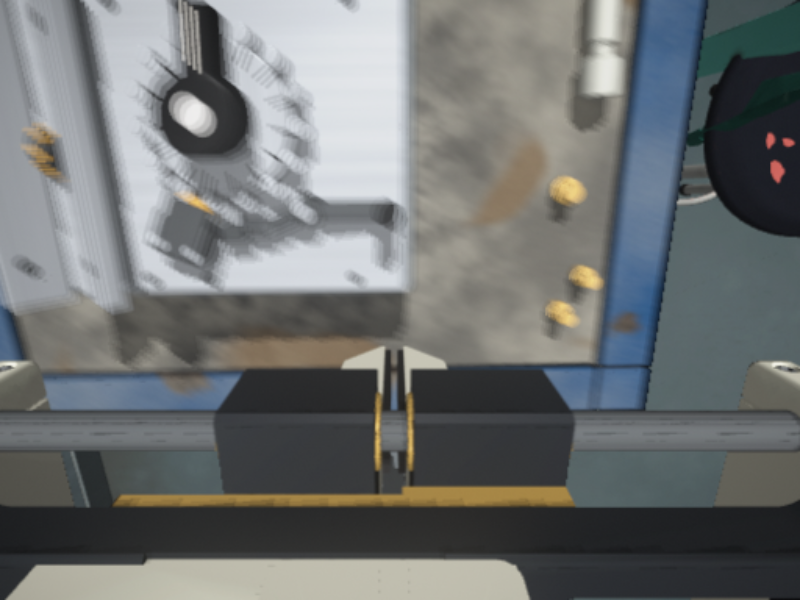

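The image is motion-blurred. It shows narrow, tapered shut fingertips at about (395,350), with the post near (390,210). I'll take a still one and compute TCP pixel.

```bash
python3 - <<'E'
from h import *
from cell import monitor
import cv2
from scipy.spatial.transform import Rotation as R
for i in range(4): im=vision.read_camera("wrist")
s=monitor.observe(); im=vision.read_camera("wrist"); cv2.imwrite("pics/w2.png",cv2.resize(im[:,:,::-1],(800,600),interpolation=cv2.INTER_CUBIC))
c=vision.get_calibration("wrist"); K=c["K"];M=c["mount"]
B=np.eye(4);B[:3,:3]=R.from_euler("xyz",s["tool_rot"]).as_matrix();B[:3,3]=s["tool_pos"];T=B@M
np.save("T2.npy",T);print(s["tool_pos"],s["tool_rot"])
for p in ([0,0,0],[.0095,0,0],[0,.01,0],[0,.02,0],[.0095,.02,0]):
    q=np.linalg.inv(M)@np.r_[p,1]; print(p,(K[:2,:2]@np.array([q[0],-q[1]])/-q[2]+K[:2,2])*800/512)
E
```

```text
[ 0.44434587 -0.11279873  0.17649379] [ 3.14138704e+00  8.52696796e-04 -4.00614751e-02]
[0, 0, 0] [394.39901065 377.76878131]
[0.0095, 0, 0] [394.39416372 354.97525176]
[0, 0.01, 0] [420.51391068 377.74042969]
[0, 0.02, 0] [446.62717612 377.71207984]
[0.0095, 0.02, 0] [447.46840257 354.91908156]
```

View pics/w2.png

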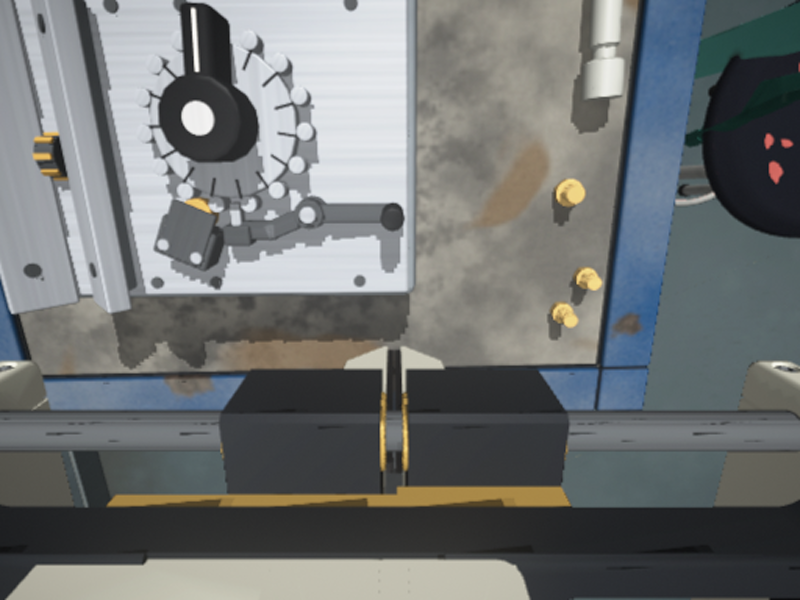

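Still wrist image: post top (392,214), pin (308,212), hub centre (198,118). The tip front edge is near row 350, and the finger backs span about 345–445.

```bash
python3 - <<'E'
from h import *
T=np.load("T2.npy");K=vision.get_calibration("wrist")["K"]
for n,u,v,z in (("post",392,214,.112),("pin",308,212,.091),("hub",198,118,.121)):
    print(n,ray(K,T,u*.64,v*.64,z).round(4))
E
```

```text
post [ 0.4989 -0.114 ]
pin [ 0.4993 -0.0695]
hub [ 0.545 -0.031]
```

Call:
move_arm([
  [3,0,-20,0,1],
  [3,0,-20,0,1],
  [3,0,-20,0,1],
  [3,0,-18,0,1],
  [4,0,0,0,1],
  [4,0,0,0,1],
  [4,0,0,0,1],
  [4,0,0,0,1],
  [4,0,0,0,1],
  [4,0,0,0,1],
  [0,0,0,0,1],
  [0,0,0,0,1],
])

```text
time: 2.8
tool_pos: [0.4808, -0.1124, 0.0987]
tool_rot: [-3.142, -0.0, -0.041]
contact_force: [-0.3, -1.1, 0.7]
opening: 0.0005
grip_force: 0.0
```

Call:
move_arm([
  [4,0,0,0,1],
  [4,1,0,0,1],
  [4,1,0,0,1],
  [4,1,0,0,1],
  [4,1,0,0,1],
  [0,0,0,0,1],
  [0,0,0,0,1],
])

```text
time: 3.5
tool_pos: [0.501, -0.1083, 0.0987]
tool_rot: [-3.141, -0.0, -0.041]
contact_force: [-0.2, 0.4, -0.0]
opening: 0.0003
grip_force: 0.0
```

Call:
move_arm([
  [-10,0,0,0,1],
  [-15,0,0,0,1],
  [0,0,40,0,1],
  [0,0,40,0,1],
  [0,0,0,0,1],
  [0,0,0,0,1],
  [0,0,0,0,1],
])

```text
time: 4.2
tool_pos: [0.4747, -0.1082, 0.1777]
tool_rot: [-3.141, 0.002, -0.041]
contact_force: [-0.2, -0.2, -0.1]
opening: 0.0005
grip_force: 0.0
```

```bash
cat >> h.py <<'E'
def snap(name,x0=0,y0=0,x1=512,y1=384):
    import cv2
    from cell import monitor
    from scipy.spatial.transform import Rotation as R
    s=monitor.observe(); im=vision.read_camera("wrist")[y0:y1,x0:x1]
    f=min(800/im.shape[1],600/im.shape[0]); cv2.imwrite(f"pics/{name}.png",cv2.resize(im[:,:,::-1],None,fx=f,fy=f,interpolation=cv2.INTER_CUBIC))
    c=vision.get_calibration("wrist");B=np.eye(4);B[:3,:3]=R.from_euler("xyz",s["tool_rot"]).as_matrix();B[:3,3]=s["tool_pos"]
    np.savez(f"{name}.npz",T=B@c["mount"],K=c["K"],f=f,o=[x0,y0]); print(s["tool_pos"],s["tool_rot"],f)
def pts(name,**P):
    d=np.load(name+".npz"); Q={n:ray(d["K"],d["T"],u/d["f"]+d["o"][0],v/d["f"]+d["o"][1],z) for n,(u,v,z) in P.items()}
    for n in Q: print(n,Q[n].round(4))
    return Q
def ang(a,b): d=b-a; print(np.linalg.norm(d).round(4),np.degrees(np.arctan2(d[1],d[0])).round(1))
E
python3 -c "
from h import *
snap('w3')"
```

```text
[ 0.47466532 -0.10821991  0.17765984] [-3.14090089e+00  2.09466217e-03 -4.13170438e-02] 1.5625
```

View pics/w3.png

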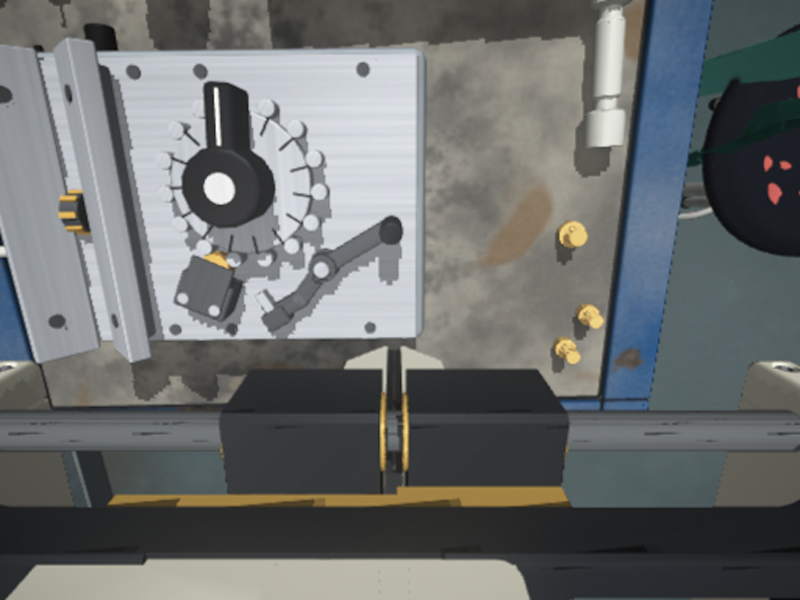

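The lock is swung open with its tooth well clear of the dial: post top (391,229), pin (322,266). Hub centre is (219,188), and the pointer's top end, at the white line, is (217,86).

```bash
python3 - <<'E'
from h import *
Q=pts("w3",post=(391,229,.112),pin=(322,266,.091),hub=(219,188,.121),tip=(217,84,.119),tipc=(229,84,.115))
ang(Q["pin"],Q["post"]);ang(Q["hub"],Q["tip"])
E
```

```text
post [ 0.5217 -0.1086]
pin [ 0.4998 -0.0695]
hub [ 0.5452 -0.0306]
tip [ 0.589  -0.0359]
tipc [ 0.5894 -0.0398]
0.0449 -60.7
0.0441 -6.8
```

Call:
move_arm([
  [9.5,8.4,0,0.125,1],
  [9.5,8.4,0,0.125,1],
  [9.5,8.4,0,0.125,1],
  [9.5,8.4,0,0.125,1],
  [9.5,8.4,0,0.125,1],
  [9.5,8.4,0,0.125,1],
  [9.5,8.4,0,0.125,1],
  [9.5,8.4,0,0.125,1],
  [9.5,8.4,0,0.125,1],
  [9.5,8.4,0,0.125,1],
  [9.5,8.4,0,0.125,1],
  [9.5,8.4,0,0.125,1],
])

```text
time: 5.45
tool_pos: [0.5894, -0.0073, 0.1769]
tool_rot: [-3.138, -0.0, 1.464]
contact_force: [0.0, -0.3, -0.4]
opening: 0.0006
grip_force: 0.0
```

Call:
move_arm([
  [0,0,-20,0,1],
  [0,0,-20,0,1],
  [0,0,-20,0,1],
  [0,0,-20,0,1],
  [0,0,0,0,1],
  [0,0,0,0,1],
])

```text
time: 6.05
tool_pos: [0.5891, -0.0077, 0.098]
tool_rot: [-3.139, -0.0, 1.459]
contact_force: [0.0, 0.1, 1.0]
opening: 0.0002
grip_force: 0.0
```

Call:
move_arm([
  [-0.5,-4,0,0,1],
  [-0.4,-4,0,0,1],
  [0,0,0,0,1],
  [0,0,0,0,1],
])

```text
time: 6.45
tool_pos: [0.589, -0.016, 0.0992]
tool_rot: [3.141, -0.0, 1.458]
contact_force: [-0.2, -0.5, -0.1]
opening: 0.0005
grip_force: 0.0
```

Call:
move_arm([
  [-0.2,-2,0,0,1],
  [0,0,0,0,1],
  [0,0,0,0,1],
])

```text
time: 6.75
tool_pos: [0.5888, -0.0172, 0.099]
tool_rot: [3.141, -0.001, 1.459]
contact_force: [-0.5, 4.4, 3.4]
opening: 0.0004
grip_force: 2.1
```

Call:
move_arm([
  [-0.1,-1.5,0,0,1],
  [0,0,0,0,1],
  [0,0,0,0,1],
])

```text
time: 7.05
tool_pos: [0.5889, -0.0184, 0.099]
tool_rot: [3.141, -0.001, 1.459]
contact_force: [1.1, 5.8, 2.9]
opening: 0.0006
grip_force: 2.9
```

```bash
python3 - <<'E'
import numpy as np
th=np.radians(-6.5-np.arange(0,97,6)); P=np.c_[41*np.cos(th)-18.5*np.sin(th),41*np.sin(th)+18.5*np.cos(th)]
for a,p,d in zip(np.arange(6,97,6),P[1:],np.diff(P,axis=0)): print(a,(p+[544.5,-31]).round(1),d.round(1))
E
```

```text
6 [588.5 -21.8] [ 1.2 -4.6]
12 [589.3 -26.5] [ 0.7 -4.7]
18 [589.5 -31.2] [ 0.2 -4.7]
24 [589.2 -35.9] [-0.3 -4.7]
30 [588.5 -40.5] [-0.8 -4.6]
36 [587.2 -45.1] [-1.2 -4.5]
42 [585.5 -49.4] [-1.7 -4.4]
48 [583.4 -53.6] [-2.2 -4.2]
54 [580.8 -57.6] [-2.6 -3.9]
60 [577.8 -61.2] [-3.  -3.6]
66 [574.5 -64.5] [-3.3 -3.3]
72 [570.8 -67.5] [-3.7 -2.9]
78 [566.8 -70. ] [-4.  -2.5]
84 [562.6 -72.2] [-4.2 -2.1]
90 [558.2 -73.8] [-4.4 -1.7]
96 [553.7 -75. ] [-4.6 -1.2]
```

Call:
move_arm([
  [0,-2,0,-0.052,1],
  [0.1,-2,0,-0.052,1],
  [0.1,-2,0,-0.052,1],
  [0.1,-2,0,-0.052,1],
  [0.1,-2.3,0,-0.052,1],
  [0,-2.3,0,-0.052,1],
  [0,0,0,0,1],
  [0,0,0,0,1],
])

```text
time: 7.85
tool_pos: [0.5888, -0.0322, 0.0986]
tool_rot: [-3.142, 0.0, 1.148]
contact_force: [-1.0, 0.6, 0.4]
opening: 0.0003
grip_force: 0.0
```

Call:
move_arm([
  [-0.1,-2.3,0,-0.052,1],
  [-0.1,-2.3,0,-0.052,1],
  [0,0,0,0,1],
  [0,0,0,0,1],
])

```text
time: 8.25
tool_pos: [0.5887, -0.0358, 0.0986]
tool_rot: [-3.141, -0.001, 1.045]
contact_force: [0.5, 3.3, 0.1]
opening: 0.0004
grip_force: 2.1
```

Call:
move_arm([
  [-0.4,-2.3,0,-0.052,1],
  [-0.4,-2.3,0,-0.052,1],
  [-0.6,-2.3,0,-0.052,1],
  [-0.6,-2.2,0,-0.052,1],
  [-0.8,-2.2,0,-0.052,1],
  [-0.9,-2.2,0,-0.052,1],
  [0,0,0,0,1],
  [0,0,0,0,1],
])

```text
time: 9.05
tool_pos: [0.585, -0.0502, 0.0987]
tool_rot: [3.141, 0.0, 0.733]
contact_force: [-0.1, 0.5, 0.4]
opening: 0.0006
grip_force: 0.0
```

Call:
move_arm([
  [-1.1,-2.1,0,-0.052,1],
  [-1.1,-2.1,0,-0.052,1],
  [0,0,0,0,1],
  [0,0,0,0,1],
])

```text
time: 9.45
tool_pos: [0.5831, -0.0539, 0.0988]
tool_rot: [3.141, -0.0, 0.629]
contact_force: [0.8, 1.1, -0.1]
opening: 0.0004
grip_force: 0.9
```

Two clicks done. Now the third.

Call:
move_arm([
  [-1.3,-2,0,-0.052,1],
  [-1.3,-2,0,-0.052,1],
  [-1.5,-1.8,0,-0.052,1],
  [-1.5,-1.8,0,-0.052,1],
  [-1.7,-1.6,0,-0.052,1],
  [-1.7,-1.6,0,-0.052,1],
  [0,0,0,0,1],
  [0,0,0,0,1],
])

```text
time: 10.25
tool_pos: [0.5738, -0.065, 0.0988]
tool_rot: [3.141, 0.0, 0.317]
contact_force: [-0.7, 1.0, -0.2]
opening: 0.0007
grip_force: 0.0
```

Call:
move_arm([
  [-1.8,-1.5,0,-0.052,1],
  [-1.8,-1.5,0,-0.052,1],
  [0,0,0,0,1],
  [0,0,0,0,1],
])

```text
time: 10.65
tool_pos: [0.5703, -0.0679, 0.0988]
tool_rot: [3.141, 0.0, 0.213]
contact_force: [-0.0, 0.3, -0.4]
opening: 0.0007
grip_force: 0.0
```

Call:
move_arm([
  [-2,-1.2,0,-0.052,1],
  [-2,-1.2,0,-0.052,1],
  [-2.1,-1,0,-0.052,1],
  [-2.1,-1,0,-0.052,1],
  [-2.2,-0.8,0,-0.052,1],
  [-2.2,-0.8,0,-0.052,1],
  [0,0,0,0,1],
  [0,0,0,0,1],
])

```text
time: 11.45
tool_pos: [0.5577, -0.0739, 0.0987]
tool_rot: [3.141, 0.0, -0.099]
contact_force: [-0.9, 1.0, -0.2]
opening: 0.0005
grip_force: 0.0
```

Call:
move_arm([
  [-1.5,-0.5,0,-0.03,1],
  [0,0,0,0,1],
  [0,0,0,0,1],
])

```text
time: 11.75
tool_pos: [0.5562, -0.0744, 0.0987]
tool_rot: [3.142, 0.0, -0.131]
contact_force: [-0.5, -0.1, 0.1]
opening: 0.0004
grip_force: 0.0
```

Call:
move_arm([
  [10,0,0,0,1],
  [5,0,10,0,1],
  [0,0,40,0,1],
  [0,0,30,0.03,1],
  [-30,-5,0,0.03,1],
  [-40,-5,0,0.03,1],
  [-30,-5,0,0,1],
  [0,0,0,0,1],
  [0,0,0,0,1],
  [0,0,0,0,1],
])

```text
time: 12.75
tool_pos: [0.4727, -0.0897, 0.1793]
tool_rot: [3.141, -0.002, -0.041]
contact_force: [0.3, 0.7, -1.4]
opening: 0.0006
grip_force: 0.0
```

```bash
python3 -c "
from h import *
snap('w4',40,0,360,240)"
```

```text
[ 0.47266702 -0.08967882  0.17934241] [ 3.14106967e+00 -1.86342203e-03 -4.10460702e-02] 2.5
```

View pics/w4.png

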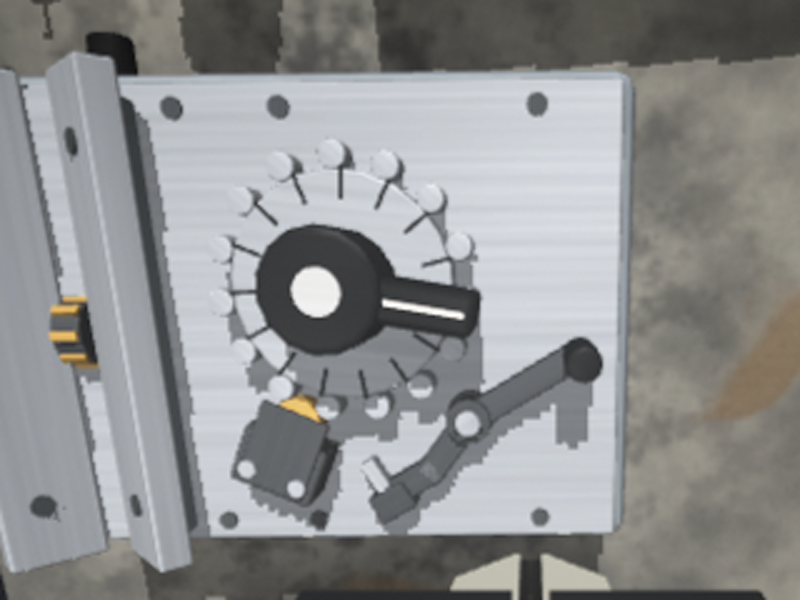

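The pointer now stands to the right: hub (315,291), white line from (383,302) to (463,317). The lock is still open: post (578,356), pin (468,421).

```bash
python3 - <<'E'
from h import *
Q=pts("w4",post=(578,356,.112),pin=(468,421,.091),hub=(315,291,.121),a=(383,302,.119),tip=(463,317,.119))
ang(Q["pin"],Q["post"]);ang(Q["hub"],Q["tip"]);ang(Q["a"],Q["tip"])
E
```

```text
post [ 0.5222 -0.1064]
pin [ 0.4986 -0.0692]
hub [ 0.5453 -0.0305]
a [ 0.5413 -0.0494]
tip [ 0.536  -0.0725]
0.0441 -57.6
0.043 -102.5
0.0237 -102.9
```

Call:
move_arm([
  [20,-6,0,0,1],
  [20,-6,0,0,1],
  [20,-6,0,0,1],
  [20,-6,0,0,1],
  [0,0,-20,0,1],
  [0,0,-20,0,1],
  [0,0,-20,0,1],
  [0,0,-20,0,1],
  [0,0,0,0,1],
  [0,0,0,0,1],
])

```text
time: 13.8
tool_pos: [0.5518, -0.1133, 0.0987]
tool_rot: [-3.142, 0.0, -0.041]
contact_force: [0.4, 0.4, 0.1]
opening: 0.0005
grip_force: 0.0
```

Call:
move_arm([
  [-4,0,0,0,1],
  [-4,0,0,0,1],
  [-4,0,0,0,1],
  [-4,0,0,0,1],
  [-4,0,0,0,1],
  [-4,0,0,0,1],
  [-4,0,0,0,1],
  [-3,0,0,0,1],
  [-3,0,0,0,1],
  [0,0,0,0,1],
  [0,0,0,0,1],
])

```text
time: 14.9
tool_pos: [0.5169, -0.1134, 0.0987]
tool_rot: [-3.141, 0.001, -0.041]
contact_force: [0.6, -2.1, -0.1]
opening: 0.0004
grip_force: 1.0
```

Call:
move_arm([
  [-1,0,0,0,1],
  [-1,0,0,0,1],
  [0,0,0,0,1],
  [0,0,0,0,1],
])

```text
time: 15.3
tool_pos: [0.515, -0.1132, 0.0986]
tool_rot: [-3.141, 0.0, -0.041]
contact_force: [1.4, -1.2, 0.2]
opening: 0.0008
grip_force: 0.8
```

Call:
move_arm([
  [10,0,0,0,1],
  [10,0,0,0,1],
  [0,0,40,0,1],
  [0,0,40,0,1],
  [-30,0,0,0,1],
  [-30,0,0,0,1],
  [-30,0,0,0,1],
  [0,0,0,0,1],
  [0,0,0,0,1],
  [0,0,0,0,1],
])

```text
time: 16.3
tool_pos: [0.4465, -0.1136, 0.1789]
tool_rot: [3.141, -0.001, -0.041]
contact_force: [0.5, -0.8, 1.1]
opening: 0.0002
grip_force: 0.0
```

```bash
python3 -c "
from h import *
snap('w5',130,40,330,190)"
```

```text
[ 0.44648934 -0.11360712  0.17890073] [ 3.14137702e+00 -9.96858786e-04 -4.10249860e-02] 4.0
```

View pics/w5.png

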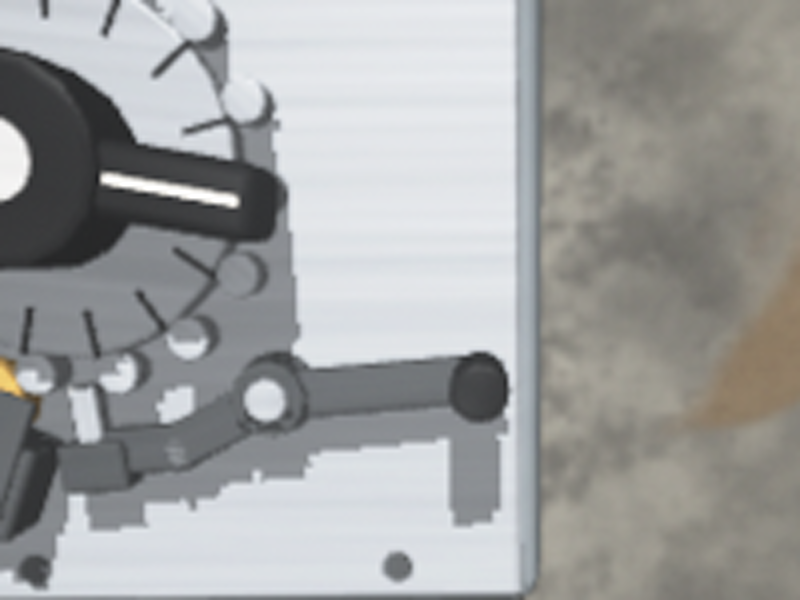

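The lever is nearly home with the tooth by the lobes. Its arm still rises slightly to the right: pin (265,398), post (478,385). I'll compare the lever edge slope with the earlier picture of the home state.

```bash
cat > slope.py <<'E'
import cv2,numpy as np
def edge(png,f,x0,x1,r0,r1):
    g=cv2.imread(png,0).astype(float); xs=np.arange(x0,x1); ys=[]
    for x in xs:
        c=g[r0:r1,x]; k=np.argmax(c<150); ys.append(r0+k-1+(c[k-1]-150)/(c[k-1]-c[k]))
    p=np.polyfit(xs,ys,1); return np.degrees(np.arctan(-p[0])).round(2),np.std(ys-np.polyval(p,xs)).round(2),np.round(ys[::12],1)
E
python3 - <<'E'
from slope import *; from h import *
print(edge("pics/w2.png",1.56,328,376,192,215)); print(edge("pics/w5.png",4,320,450,335,400))
Q=pts("w5",post=(478,383,.112),pin=(265,399,.091));ang(Q["pin"],Q["post"])
E
```

```text
(np.float64(-0.0), np.float64(0.03), array([203.4, 203.2, 203.2, 203.2]))
(np.float64(4.96), np.float64(0.28), array([367.3, 367. , 365.1, 364.5, 363.3, 362.5, 361.2, 359.9, 359.4,
       358.6, 356.9]))
post [ 0.5018 -0.1139]
pin [ 0.498  -0.0688]
0.0452 -85.2
```

Call:
move_arm([
  [30,0,0,0,1],
  [30,0,0,0,1],
  [30,0,0,0,1],
  [0,0,-40,0,1],
  [0,0,-40,0,1],
  [0,0,0,0,1],
  [-10,0,0,0,1],
  [-7,0,0,0,1],
  [-2,0,0,0,1],
  [-1,0,0,0,1],
  [0,0,0,0,1],
  [0,0,0,0,1],
])

```text
time: 17.55
tool_pos: [0.5155, -0.1136, 0.0993]
tool_rot: [3.141, -0.001, -0.041]
contact_force: [-0.4, 0.1, -0.8]
opening: 0.0007
grip_force: 0.0
```

Call:
move_arm([
  [-1,0,0,0,1],
  [-1,0,0,0,1],
  [-1,0,0,0,1],
  [-1,0,0,0,1],
  [0,0,0,0,1],
  [0,0,0,0,1],
  [0,0,0,0,1],
])

```text
time: 18.25
tool_pos: [0.5112, -0.1136, 0.0987]
tool_rot: [3.141, -0.0, -0.041]
contact_force: [1.0, -1.9, 1.1]
opening: 0.0006
grip_force: 0.8
```

Call:
move_arm([
  [10,0,0,0,1],
  [10,0,0,0,1],
  [0,0,40,0,1],
  [0,0,38,0,1],
  [-30,0,0,0,1],
  [-30,0,0,0,1],
  [-27,0,0,0,1],
  [0,0,0,0,1],
  [0,0,0,0,1],
  [0,0,0,0,1],
])

```text
time: 19.25
tool_pos: [0.4454, -0.1136, 0.1768]
tool_rot: [3.141, -0.001, -0.041]
contact_force: [-0.8, -0.1, 0.3]
opening: 0.0004
grip_force: 0.0
```

```bash
python3 -c "
from h import *
from slope import *
snap('w6',130,40,330,190)
for b in ((320,450,335,400),(330,440,340,385)): print(edge('pics/w6.png',4,*b))"
```

```text
[ 0.44538984 -0.11359597  0.17684307] [ 3.14140875e+00 -8.23403368e-04 -4.10187249e-02] 4.0
(np.float64(-0.04), np.float64(0.02), array([367.2, 367.2, 367.3, 367.3, 367.3, 367.3, 367.3, 367.3, 367.3,
       367.3, 367.3]))
(np.float64(-0.04), np.float64(0.01), array([367.2, 367.3, 367.3, 367.3, 367.3, 367.3, 367.3, 367.3, 367.3,
       367.3]))
```

View pics/w6.png

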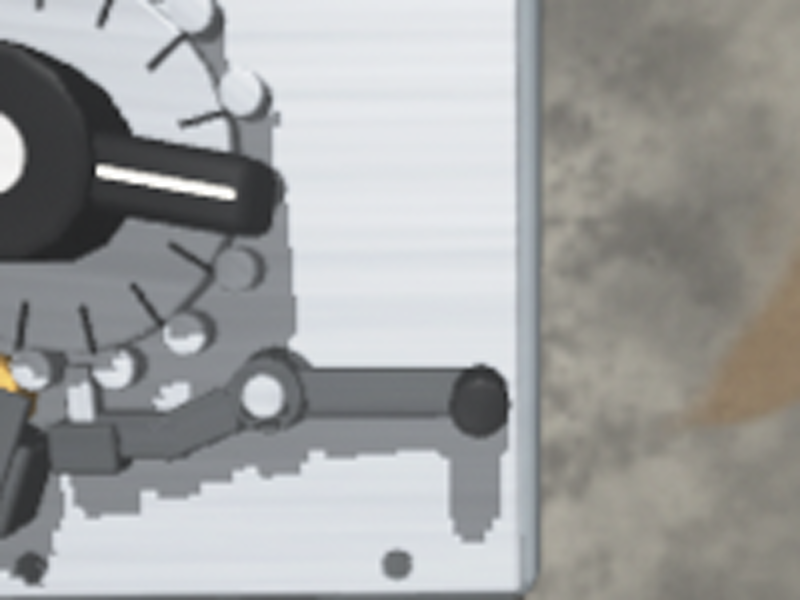

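The lever is level as in the first picture (edge slope −0.04° against 0.00°). The tooth at (80,400) sits between the lobes at (38,368) and (118,368), and the pointer is unmoved.

```bash
python3 -c "
from cell import workorder
print(workorder.hand_in())"
```

```text
the job is handed in; nothing more can be done
None
```

The job is handed in: I opened the lock, pushed the dial clockwise exactly four clicks (pointer turned 96°, measured), and returned the lever level with its tooth between the lobes; the loose things were not touched.

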